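# Sort the loose components into the bench trays by their samples

### The job

Tidy the soldering bench: put each of the five loose components (two round capacitors, two finned heat sinks, one transformer) into the tray whose end tab carries the fixed sample of the same kind. Each must be left standing upright, flat on the floor of its tray, not on top of another or on a wall or the tab. Leave the solder spool and the desoldering pump where they lie.

Things in the scene. Friction and masses are not known exactly. Their poses are not given: they have to be found in the camera images.
- cap_a: round capacitor standing upright, a plain cylinder 35 mm in diameter and 50 mm tall, black sleeve, bare aluminium top; about 65 g. One of two alike. Origin: centre of its underside; z up. 
- cap_b: round capacitor standing upright, a plain cylinder 35 mm in diameter and 50 mm tall, black sleeve, bare aluminium top; about 65 g. One of two alike. Origin: centre of its underside; z up. 
- sink_a: finned aluminium heat sink standing upright, 42 (its x) by 26 (its y) by 45 mm tall, comb-like from above; takes a grasp like a solid block of that size, across x or across y; about 60 g. One of two alike. Origin: centre of its underside; z up.
- sink_b: finned aluminium heat sink standing upright, 42 (its x) by 26 (its y) by 45 mm tall, comb-like from above; takes a grasp like a solid block of that size, across x or across y; about 60 g. One of two alike. Origin: centre of its underside; z up.
- transformer: small transformer standing upright: dark steel core 44 (its x) by 18 (its y) by 45 mm tall; copper winding with white flanges and paper band, 28 (x) by 36 (y) mm, bulging from both broad faces between 6 and 39 mm up; about 160 g. Grasp it across its x, on the flat core ends 44 mm apart (18 mm wide). Origin: centre of its underside; z up.
- tray_caps: white plastic tray fixed to the bench: open box 108 (its x) by 138 (its y) by 16 mm high, walls and floor 4 mm, so inside 100 x 130 mm. Origin: centre of its underside; z up. Beyond its far (+x) wall a tab 70 mm wide, 4 mm thick, from x = 54 to 124 mm, carries, centred at x = 94 mm, y = 0, a fixed full-size upright sample: a capacitor (round, 35 mm across, 50 mm tall).
- tray_sinks: white plastic tray fixed to the bench: open box 108 (its x) by 138 (its y) by 16 mm high, walls and floor 4 mm, so inside 100 x 130 mm. Origin: centre of its underside; z up. Beyond its far (+x) wall a tab 70 mm wide, 4 mm thick, from x = 54 to 124 mm, carries, centred at x = 94 mm, y = 0, a fixed full-size upright sample: a finned heat sink (42 x 26 x 45 mm).
- tray_transformers: white plastic tray fixed to the bench: open box 108 (its x) by 138 (its y) by 16 mm high, walls and floor 4 mm, so inside 100 x 130 mm. Origin: centre of its underside; z up. Beyond its far (+x) wall a tab 70 mm wide, 4 mm thick, from x = 54 to 124 mm, carries, centred at x = 94 mm, y = 0, a fixed full-size upright sample: a transformer (44 x 36 x 45 mm).
- spool: bystander: white solder spool standing on its flange, 56 mm in diameter, 40 mm tall, loose; must not be disturbed. Origin: centre of its underside; z up.
- pump: bystander: desoldering pump lying on the bench, blue and aluminium tube 20 mm in diameter, from -110 to +92 mm along its x, loose; must not be disturbed. Origin: on the bench below its axis; z up.
Mind the look-alikes: they are no part of the job. Leave any red look-alike of the tray_sinks alone.

How it is judged:
At the end, for the whole second after the job is handed in: Each component stands in the tray with its own sample: origin within 40 mm (x) and 56 mm (y) of the tray's centre, 1 to 8 mm above its underside, upright within 0.12 rad, at rest (under 0.02 m/s, 0.2 rad/s). Spool and pump within 30 mm of their start, the spool upright within 0.3 rad (x of cap_a in the frame of tray_caps between -0.04 and 0.04 m and y of cap_a in the frame of tray_caps between -0.056 and 0.056 m and z of cap_a in the frame of tray_caps between 0.001 and 0.008 m and angle between each of cap_a, cap_b, sink_a, sink_b, transformer's own z axis and vertical below 0.12 rad and linear speed of each of cap_a, cap_b, sink_a, sink_b, transformer below 0.02 m/s and angular speed of each of cap_a, cap_b, sink_a, sink_b, transformer below 0.2 rad/s and x of cap_b in the frame of tray_caps between -0.04 and 0.04 m and y of cap_b in the frame of tray_caps between -0.056 and 0.056 m and z of cap_b in the frame of tray_caps between 0.001 and 0.008 m and x of sink_a in the frame of tray_sinks between -0.04 and 0.04 m and y of sink_a in the frame of tray_sinks between -0.056 and 0.056 m and z of sink_a in the frame of tray_sinks between 0.001 and 0.008 m and x of sink_b in the frame of tray_sinks between -0.04 and 0.04 m and y of sink_b in the frame of tray_sinks between -0.056 and 0.056 m and z of sink_b in the frame of tray_sinks between 0.001 and 0.008 m and x of transformer in the frame of tray_transformers between -0.04 and 0.04 m and y of transformer in the frame of tray_transformers between -0.056 and 0.056 m and z of transformer in the frame of tray_transformers between 0.001 and 0.008 m and distance of each of spool, pump from where it was at the start of the episode below 0.03 m and angle between spool's own z axis and vertical below 0.3 rad); the robot touches nothing.
It fails at once if the solder spool is disturbed (moved over 30 mm or tipped) (distance of spool from where it was at the start of the episode above 0.03 m or angle between spool's own z axis and vertical above 0.3 rad).
It fails at once if the desoldering pump is moved over 30 mm (distance of pump from where it was at the start of the episode above 0.03 m).
It also fails if it takes over 120 s, if anything falls off the work surface, if the arm or the gripper's body presses on something with over 40 N, if the wrist force passes 120 N, or if a joint passes its speed limit or range.

### The arm

A 7-joint arm with a two-finger parallel gripper is mounted at the origin on the work surface. World frame = base frame: x ahead of the robot, y to its left, z up, the work surface at z = 0. Lengths are in m, angles in rad, forces in N, time in s.
With the tool pointing down it reaches from about 0.35 to 0.9 m from the base axis. Payload 19.9 kg.
Tool frame: the origin (TCP) lies between the finger pads; the fingertips stand 19 mm ahead of it and the grasp point (between the pads) is the TCP; z points along the fingers, y is the line along which they close (so a half turn about z gives the same grasp; the last joint's range is limited). The gripper opens to 94 mm and grips with 3 to 60 N. Pads are 16 mm wide; open, the fingers measure 119 mm over their backs; the gripper's body (75 mm by 177 mm) begins 78 mm behind the grasp point.
Start: joints at [1.192, 0.417, -0.01, 1.614, 0.005, 1.111, -0.053], TCP at [0.207, -0.59, 0.224] pointing down, gripper open.
Joint ranges: [-2.81, 2.81], [-0.39, 2.02], [-1.27, 1.25], [0.06, 2.57], [-1.19, 4.33], [0.19, 2], [-2.82, 2.82]. Speed limits (rad/s): [1.89, 1.89, 2.39, 2.39, 3.01, 3.01, 3.01].

### API

Orientations are given as a unit quaternion [x, y, z, w].
In Python, from station import robot gives the robot as it stands. The module is installed in compiled form; this text tells all that it offers. Calls block until the motion is done:
- robot.goto(position, orientation): joint-space move of the TCP to a pose.
- robot.move_linear(position, orientation=None, velocity=0.15): straight line of the TCP; orientation=None keeps the orientation; velocity is the mean speed in m/s.
- robot.movej(angles): joint-space move.
- robot.ungrasp() and robot.close(grasp_force=None): open the fingers fully, or close them until they stop; grasp_force is the grip in N (None keeps the last).
- robot.sleep(seconds).
- robot.inverse_kinematics(position, orientation): joint angles nearest the present ones, or None.
- robot.read_state(): the state.
- robot.read_camera(name): name is "scene" or "top" or "wrist"; returns a dict with "img" (400x640x3 uint8, blue, green, red), "z_map" (400x640 float32, m along the optical axis (not along the pixel's ray), 0 where there is no reading), "vertical_fov" (degrees; the focal length in pixels is half the picture's height over the tangent of half this angle, whatever the lens; pixels are square), "cx", "cy" (the principal point, pixels), "pose" (4x4, takes a point from camera to world coordinates); the wrist camera has in their place "T_tool_cam" (4x4, takes a point from camera to tool coordinates, whose origin is the TCP and whose axes are the flange's). Camera axes: x right, y down, z forward; pixel columns grow to the right and rows downward; lengths in m; the calibration is good to about 2 mm. The wrist camera is an equidistant fisheye: a pixel r from the principal point sees the ray r / f radians off the axis. A picture is of the moment at which its call begins: read the wrist's pose just before it.
A pose or a line that the arm cannot do raises robot.MotionError and nothing moves.
- robot.hand_in(): hands the job in; it is judged then, once.
The state is a dict: "time": time; "joint_pos": joint angles; "joint_vel": joint speeds; "joint_efforts": joint torques, N m; "position": TCP position; "eef_rot": TCP orientation; "ft_force": force on the tool from outside, world axes, zero at the start; "torque": the same for the moment, N m; "finger_gap": finger opening in m; "finger_force": force on a finger pad.
Only numpy, scipy, OpenCV 4.12 (cv2) and the standard library are available. Lean on these libraries where they do the work, as an engineer would, in place of code of your own. Each camera call takes 0.05 s, during which the arm holds its last target. There are 200 camera calls.

## Working session

There is one attempt and no reset: what is moved stays moved. The work goes in short steps, each a Python script; the robot and the scene stay as the last script left them, time stands still between calls to the robot, and variables do not carry over. Pictures are saved under pics/ and viewed, at most 14 in all, crops included, and the job is handed in when it is done.

```bash
mkdir -p pics; cat > h.py <<'E'
import numpy as np, cv2
from station import robot
def pts(c):
    h,w=c["z_map"].shape; f=h/2/np.tan(np.radians(c["vertical_fov"])/2)
    u,v=np.meshgrid(np.arange(w),np.arange(h)); z=c["z_map"]
    P=np.stack([(u-c["cx"])*z/f,(v-c["cy"])*z/f,z],-1)
    T=np.array(c["pose"]); W=P@T[:3,:3].T+T[:3,3]; W[z==0]=np.nan
    return W
E
python3 - <<'E'
from h import *
for n in ("top","scene"):
    c=robot.read_camera(n); cv2.imwrite(f"pics/{n}0.png",c["img"]); np.savez(f"{n}0.npz",W=pts(c),img=c["img"])
    print(n,c["vertical_fov"],c["cx"],c["cy"],np.round(c["pose"],3).tolist(),(c["z_map"]==0).mean())
s=robot.read_state(); print(s["time"],s["position"],s["eef_rot"],s["finger_gap"])
E
```

```text
top 44.98475544502204 317.1694241209196 201.76873350639517 [[-0.017, -0.989, 0.149, 0.231], [-1.0, 0.016, -0.013, 0.005], [0.011, -0.15, -0.989, 1.406], [0.0, 0.0, 0.0, 1.0]] 0.00398828125
scene 55.03603396554217 318.05606090032353 204.8744870646593 [[-0.768, 0.553, -0.323, 0.757], [0.64, 0.656, -0.399, 0.394], [-0.009, -0.513, -0.858, 0.881], [0.0, 0.0, 0.0, 1.0]] 0.00412890625
0.1 [ 0.20705239 -0.58938469  0.22389709] [ 9.85763657e-01  1.68136026e-01 -1.31306910e-04 -5.21119050e-04] 0.09351367327769383
```

View pics/top0.png

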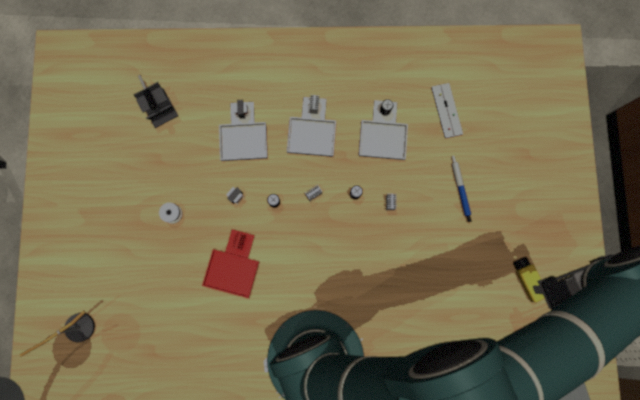

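View pics/scene0.png

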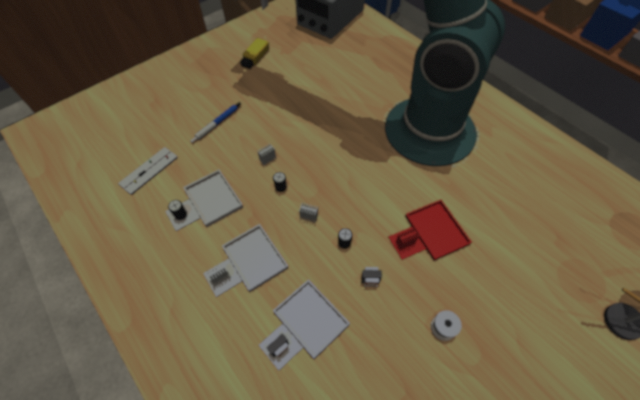

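```bash
python3 - <<'E'
from h import *
d=np.load("top0.npz"); W=d["W"]; img=d["img"]
a=cv2.resize(img[90:225,150:410],None,fx=3,fy=3,interpolation=cv2.INTER_CUBIC)
s=np.load("scene0.npz"); b=cv2.resize(s["img"][130:370,160:400],None,fx=2.4,fy=2.4,interpolation=cv2.INTER_CUBIC)
cv2.imwrite("pics/a.png",cv2.convertScaleAbs(a,alpha=1.6)); cv2.imwrite("pics/b.png",cv2.convertScaleAbs(b,alpha=1.6))
for nm,D in (("top",d),("scene",s)):
    W=D["W"]; m=((W[...,2]>.02)&(W[...,2]<.08)&(W[...,0]>.3)&(W[...,0]<.95)&(abs(W[...,1])<.6)).astype(np.uint8)
    n,l,st,ce=cv2.connectedComponentsWithStats(m)
    for i in range(1,n):
        if st[i,4]<25: continue
        p=W[l==i]; t=p[p[:,2]>np.percentile(p[:,2],90)-.008]
        r=cv2.minAreaRect(t[:,:2].astype(np.float32)*1000)
        print(nm,ce[i].round(),st[i,4],"zmax",np.percentile(p[:,2],90).round(3),"c",np.round(r[0]),np.round(r[1]),round(r[2]))
E
```

```text
top [156.  91.] 289 zmax 0.077 c [769. 454.] [94. 42.] 30
top [142. 101.] 199 zmax 0.077 c [734. 485.] [64. 30.] 23
top [314. 103.] 147 zmax 0.05 c [734.  -9.] [25. 43.] 84
top [241. 108.] 187 zmax 0.051 c [724. 206.] [42. 36.] 35
top [387. 106.] 150 zmax 0.056 c [ 720. -223.] [35. 33.] 21
top [159. 112.] 109 zmax 0.072 c [704. 439.] [ 6. 79.] 28
top [314. 192.] 122 zmax 0.048 c [467.  -3.] [25. 41.] 32
top [356. 191.] 136 zmax 0.053 c [ 467. -126.] [31. 32.] 89
top [235. 195.] 186 zmax 0.047 c [463. 224.] [35. 44.] 47
top [274. 200.] 130 zmax 0.054 c [445. 111.] [32. 33.] 89
top [391. 201.] 139 zmax 0.047 c [ 436. -227.] [26. 41.] 89
top [169. 212.] 304 zmax 0.043 c [416. 409.] [55. 54.] 33
top [239. 240.] 105 zmax 0.052 c [331. 211.] [27. 41.] 75
scene [216. 120.] 135 zmax 0.023 c [ 476. -434.] [159.  18.] 11
scene [267. 152.] 188 zmax 0.048 c [ 438. -226.] [27. 43.] 87
scene [280. 180.] 190 zmax 0.053 c [ 467. -124.] [34. 34.] 24
scene [177. 208.] 242 zmax 0.057 c [ 723. -221.] [33. 34.] 55
scene [309. 210.] 206 zmax 0.047 c [468.  -2.] [29. 42.] 33
scene [345. 236.] 220 zmax 0.054 c [447. 113.] [34. 31.] 49
scene [408. 237.] 270 zmax 0.052 c [332. 212.] [26. 42.] 74
scene [218. 273.] 216 zmax 0.052 c [735.  -8.] [28. 42.] 82
scene [372. 275.] 302 zmax 0.048 c [465. 226.] [34. 44.] 51
scene [448. 323.] 552 zmax 0.043 c [417. 410.] [55. 55.] 67
scene [278. 344.] 366 zmax 0.052 c [724. 209.] [44. 36.] 2
```

View pics/a.png

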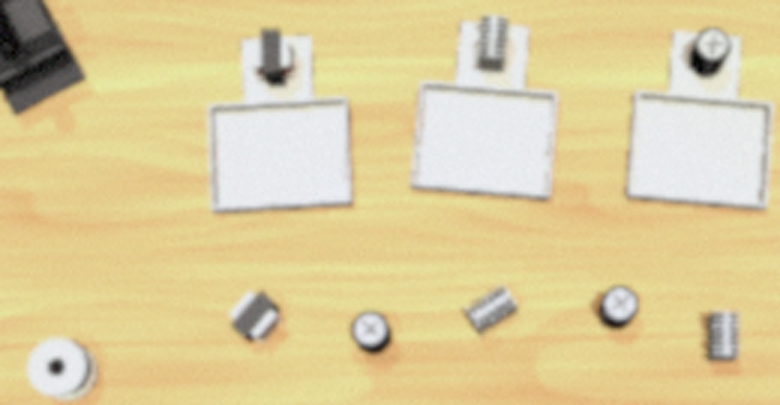

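View pics/b.png

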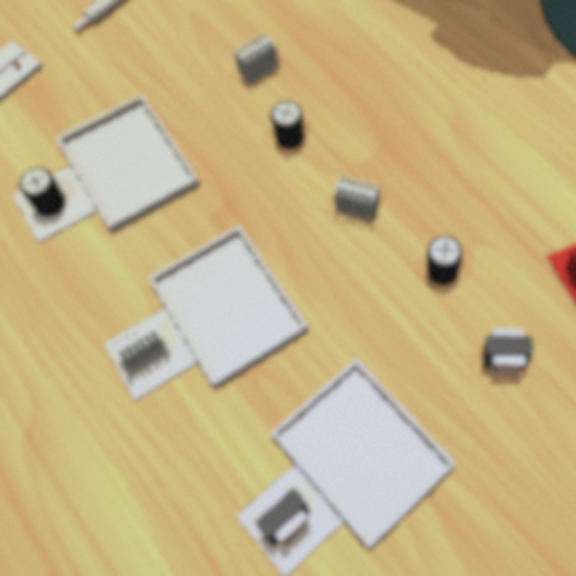

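The top view crop shows the tray at (280,155) carrying the transformer sample, the tray at (483,142) the heat sink sample, and the tray at (697,150) the capacitor sample. The loose parts, left to right, are transformer (255,316), cap (370,330), sink (490,310), cap (618,305) and sink (722,335). The scene view agrees, and the two depth views match within 3 mm. Next I'll get the tray poses and check reachability.

```bash
cat >> h.py <<'E'
from scipy.spatial.transform import Rotation as R
def down(th):  # tool z down, tool y (closing) along world angle th (deg)
    y=np.array([np.cos(np.radians(th)),np.sin(np.radians(th)),0]); z=np.array([0,0,-1.]); x=np.cross(y,z)
    return R.from_matrix(np.c_[x,y,z]).as_quat()
E
python3 - <<'E'
from h import *
for nm in ("top","scene"):
    D=np.load(nm+"0.npz"); W=D["W"]; hsv=cv2.cvtColor(D["img"],cv2.COLOR_BGR2HSV)
    m=((hsv[...,1]<55)&(hsv[...,2]>90)&(W[...,2]<.03)&(W[...,0]>.5)&(W[...,0]<.85)&(abs(W[...,1])<.32)).astype(np.uint8)
    n,l,st,ce=cv2.connectedComponentsWithStats(m)
    for i in range(1,n):
        if st[i,4]<400: continue
        p=W[l==i][:,:2].astype(np.float32)*1000
        r=cv2.minAreaRect(p); 
        pt=p[p[:,0]<p[:,0].min()+100]; r2=cv2.minAreaRect(pt)
        print(nm,ce[i].round(),"all",np.round(r[0]),np.round(r[1]),round(r[2],1),"tray",np.round(r2[0]),np.round(r2[1]),round(r2[2],1), "z",np.median(W[l==i][:,2]).round(4))
for p in [(.464,.225,-41),(.446,.112,0),(.467,-.125,0),(.467,-.003,32.5),(.437,-.2265,88),(.625,.2,0),(.63,-.24,0),(.64,0.03,0)]:
    for k in (0,180):
      q=robot.inverse_kinematics([p[0],p[1],.04],down(p[2]+k)); print(p,k,None if q is None else np.round(q,2))
E
```

```text
top [311. 131.] all [676.  -1.] [141. 181.] 84.3 tray [635.   2.] [142. 100.] 85.8 z 0.0043
top [383. 135.] all [ 663. -219.] [142. 182.] 83.2 tray [ 623. -214.] [143. 101.] 84.3 z 0.0042
top [242. 137.] all [662. 208.] [178. 144.] 3.6 tray [622. 205.] [100. 145.] 0.5 z 0.0045
scene [207. 201.] all [ 665. -218.] [145. 178.] 84.0 tray [ 627. -213.] [141. 101.] 84.0 z 0.0062
scene [249. 261.] all [677.  -7.] [148. 179.] 84.2 tray [638.  -2.] [147. 102.] 85.2 z 0.0061
scene [306. 323.] all [666. 203.] [179. 145.] 2.7 tray [626. 201.] [ 99. 145.] 2.6 z 0.006
(0.464, 0.225, -41) 0 [ 0.08  0.61 -0.74  2.    0.6   0.76 -1.73]
(0.464, 0.225, -41) 180 [ 0.32  0.79 -1.09  1.99  0.9   0.94  1.18]
(0.446, 0.112, 0) 0 [ 0.41  0.58 -0.87  2.13  0.67  0.74 -0.91]
(0.446, 0.112, 0) 180 [ 0.56  0.7  -1.09  2.12  0.86  0.85  2.08]
(0.467, -0.125, 0) 0 [ 0.61  0.49 -0.5   2.08  0.38  0.65 -0.14]
(0.467, -0.125, 0) 180 [-0.63  0.76  1.08  2.12 -0.93  0.86 -2.11]
(0.467, -0.003, 32.5) 0 [ 0.45  0.5  -0.61  2.12  0.46  0.66  0.1 ]
(0.467, -0.003, 32.5) 180 [ 0.1   0.43 -0.19  2.13  0.14  0.6  -2.76]
(0.437, -0.2265, 88) 0 [ 0.9   0.53 -0.59  2.06  0.46  0.69  1.55]
(0.437, -0.2265, 88) 180 [ 0.54  0.46 -0.15  2.07  0.12  0.62 -1.29]
(0.625, 0.2, 0) 0 [ 0.13  0.8  -0.72  1.63  0.62  0.95 -0.81]
(0.625, 0.2, 0) 180 [ 0.33  0.99 -1.09  1.63  0.96  1.14  2.13]
(0.63, -0.24, 0) 0 [ 0.59  0.74 -0.39  1.59  0.34  0.88  0.07]
(0.63, -0.24, 0) 180 [ 0.18  0.72  0.19  1.61 -0.17  0.84 -2.7 ]
(0.64, 0.03, 0) 0 [ 0.33  0.74 -0.6   1.68  0.52  0.88 -0.49]
(0.64, 0.03, 0) 180 [ 0.61  0.97 -1.09  1.67  0.95  1.12  2.38]
```

```bash
cat >> h.py <<'E'
TR={"caps":(.628,-.214,-6),"sinks":(.641,0,-5.5),"tr":(.630,.203,3)}
def place(obj,tray,dy,width,force=25,h=.034):
    x,y,th=obj; tx,ty,a=TR[tray]; c,s=np.cos(np.radians(a)),np.sin(np.radians(a))
    px,py=tx-s*dy,ty+c*dy; up=.15
    robot.goto([x,y,up],down(th)); robot.move_linear([x,y,h],velocity=.12)
    robot.close(force); st=robot.read_state(); g=st["finger_gap"]; print("gap",round(g,4),"F",np.round(st["finger_force"],1))
    if abs(g-width)>.004: raise SystemExit("bad gap")
    robot.move_linear([x,y,up],velocity=.2); robot.goto([px,py,up],down(a))
    print("gap after lift",round(robot.read_state()["finger_gap"],4))
    robot.move_linear([px,py,h+.0055],velocity=.1); robot.ungrasp(); robot.sleep(.2)
    robot.move_linear([px,py,up],velocity=.2)
    st=robot.read_state(); print("t",round(st["time"],1),"z",st["position"])
E
python3 - <<'E'
from h import *
place((.437,-.2265,88),"sinks",-.032,.026)
c=robot.read_camera("top"); cv2.imwrite("pics/c.png",cv2.convertScaleAbs(cv2.resize(c["img"][60:260,130:450],None,fx=2.4,fy=2.4),alpha=1.6))
E
```

```text
gap 0.026 F 25.0
gap after lift 0.0256
t 9.7 z [ 0.63736545 -0.03194912  0.14893209]
```

View pics/c.png

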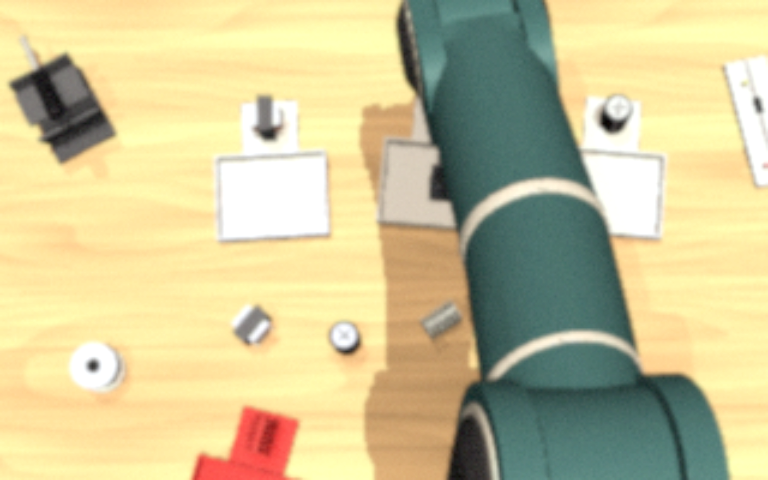

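The arm hides the sink that was just placed, behind about (480,190). The rest of the bench is untouched, so I'll do the others.

```bash
python3 - <<'E'
from h import *
place((.467,-.125,0),"caps",-.03,.035,h=.036)
place((.467,-.0025,32.5),"sinks",.032,.026)
place((.446,.112,0),"caps",.03,.035,h=.036)
place((.4645,.2255,-41),"tr",0,.044,force=35)
robot.movej([1.192, 0.417, -0.01, 1.614, 0.005, 1.111, -0.053])
for nm in ("top","scene"):
    c=robot.read_camera(nm); W=pts(c)
    if nm=="top": cv2.imwrite("pics/d.png",cv2.convertScaleAbs(cv2.resize(c["img"][90:225,150:410],None,fx=3,fy=3),alpha=1.6))
    else: cv2.imwrite("pics/e.png",cv2.convertScaleAbs(cv2.resize(c["img"][130:370,160:400],None,fx=2.4,fy=2.4),alpha=1.6))
    m=((W[...,2]>.028)&(W[...,2]<.08)&(W[...,0]>.3)&(W[...,0]<.95)&(abs(W[...,1])<.42)).astype(np.uint8)
    n,l,st,ce=cv2.connectedComponentsWithStats(m)
    for i in range(1,n):
        if st[i,4]<25: continue
        p=W[l==i]; t=p[p[:,2]>np.percentile(p[:,2],90)-.008]
        r=cv2.minAreaRect(t[:,:2].astype(np.float32)*1000)
        print(nm,"zmax",np.percentile(p[:,2],90).round(3),"c",np.round(r[0]),np.round(r[1]))
print(robot.read_state()["time"])
E
```

```text
gap 0.0347 F 25.0
gap after lift 0.0343
t 17.2 z [ 0.62429754 -0.24375369  0.1488814 ]
gap 0.026 F 25.0
gap after lift 0.0258
t 25.3 z [0.6435189  0.03166106 0.14893391]
gap 0.0346 F 25.0
gap after lift 0.0347
t 33.4 z [ 0.630551   -0.18417183  0.14891439]
gap 0.0437 F 35.0
gap after lift 0.0439
t 41.6 z [0.62952786 0.20261713 0.1488574 ]
top zmax 0.051 c [734.  -9.] [25. 43.]
top zmax 0.051 c [723. 208.] [46. 36.]
top zmax 0.057 c [ 720. -223.] [34. 34.]
top zmax 0.052 c [642.  30.] [41. 27.]
top zmax 0.051 c [636. -35.] [41. 26.]
top zmax 0.058 c [ 629. -185.] [32. 32.]
top zmax 0.051 c [629. 202.] [35. 44.]
top zmax 0.057 c [ 623. -245.] [31. 34.]
top zmax 0.044 c [416. 401.] [39. 55.]
top zmax 0.052 c [331. 211.] [25. 42.]
scene zmax 0.058 c [ 625. -242.] [32. 32.]
scene zmax 0.058 c [ 631. -182.] [34. 32.]
scene zmax 0.058 c [ 722. -221.] [32. 34.]
scene zmax 0.052 c [638. -34.] [44. 26.]
scene zmax 0.052 c [332. 212.] [27. 44.]
scene zmax 0.052 c [644.  31.] [43. 26.]
scene zmax 0.052 c [735.  -8.] [27. 42.]
scene zmax 0.052 c [630. 203.] [44. 36.]
scene zmax 0.043 c [416. 401.] [56. 38.]
scene zmax 0.052 c [724. 209.] [44. 36.]
44.85
```

View pics/d.png

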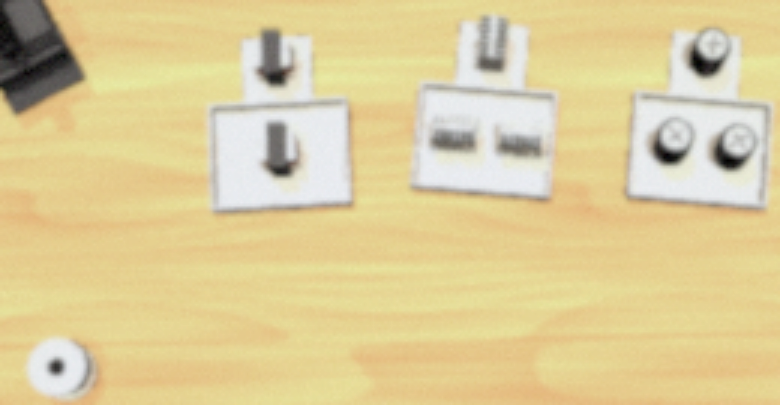

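View pics/e.png

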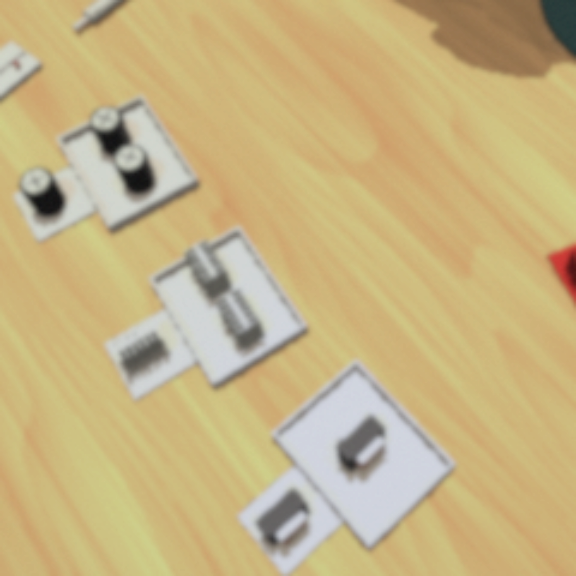

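Both views show all five parts upright in the right trays: transformer at (280,148), sinks at (453,137) and (520,143), caps at (673,142) and (735,147) in the top crop. Their tops are as high as the samples' and the spool hasn't moved. (Its measured y of 401 comes from my crop limit at 0.42 m.)

```bash
python3 -c "
from station import robot
robot.sleep(.5); print(robot.hand_in())"
```

```text
the job is handed in; nothing more can be done
None
```

All five components are upright in the trays with their matching samples, the spool and pump were left where they lay, and the job was handed in at about 45 s (no verdict was returned).

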